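Load a glass ball in the dividing fixture and index it to the third click

TASK

Set the larger of the two glass balls gently down on the cork seat in the middle of the dividing fixture's deep pot and let go of it. Then grip the fixture's bar knob and turn it clockwise (seen from above) from rest, counting the clicks, to the third click and no further, and finish while still holding it there, because a spring takes it back if you let go. Leave the smaller ball, the foil roll, the tin and the block where they are.

Things in the scene. Friction and masses are not known exactly. Their poses are not given: they have to be found in the camera images.
- ball_big: the larger glass ball, 40 mm in diameter, about 84 g; origin at its centre. It lies on a cork ring (34 mm across, 14 mm high, fixed to the table), its centre about 31 mm above the table.
- ball_small: the smaller glass ball, 28 mm in diameter, on a like cork ring, its centre about 23 mm above the table; origin at its centre. Stays where it is. Either ball may be on the left.
- fixture: dividing fixture, fixed to the table: aluminium plate 126 mm (x) by 256 mm (y), 12 mm thick, carrying a round grey pot and, 150 mm from the pot's axis along the fixture's -y, the knob on a round grey pedestal 72 mm across and 32 mm high. Origin on the table under the pot's axis, z up.
- pot_rim (a point): centre of the pot's mouth, on the pot's axis, 70 mm above the table. The pot is 124 mm across outside and 116 mm inside, its wall 4 mm; its inner floor is 51 mm below this point. The pot turns with the knob, one to one.
- pot_seat (a point): where the centre of the larger ball is when it sits on the cork seat ring (34 mm across, 22 mm hole, 12 mm high) in the middle of the pot's floor: on the pot's axis, 29 mm above the pot's floor, 48 mm above the table.
- knob_grip (a point): point on the knob's axis at the height to grip, 64 mm above the table; turns with the knob. The knob's upright grip bar, black, is 46 mm long (this frame's x), 14 mm wide (y), and 39 to 81 mm above the table. Its disc below is 48 mm across, top at 40 mm. A light line on top marks the pointer end (-x). At rest x is turned 51 degrees (0.884 rad) anticlockwise from the fixture's x axis.
- index_knob (a joint): turn of the knob, rad: 0 at rest on the home stop, growing clockwise seen from above. Clicks at 0.393 (first), 0.785, 1.178 (third), then 1.571 and 1.963 (end stop); a line on the pedestal marks rest and each click. A spring (0.066 N m at rest, 0.10 at the third click) turns it back to rest when let go; 0.05 N m is added just past each click and taken off just before the next.
- foil_roll: copper foil roll, a flat ring 61 mm across and 7 mm thick, lying on the table; bystander
- tin: open round tin of nails, 61 mm across and 22 mm high; bystander
- block: white layout block, 22 by 70 by 18 mm; bystander
Not all that is in view belongs to the job. Leave any orange or purple look-alike of the ball_big alone.

How it is judged (in metres and radians):
On the way, in this order (a step that is already met when the one before it is completed fails the run):
1. the larger ball is lowered in the fingers down to the seat in the pot (within 12 mm of its place), not dropped in (distance between ball_big and pot_seat below 0.012 m and contact force between ball_big and the fingers above 0.5 N).
2. the larger ball sits on the pot's cork seat, let go, with the knob still at rest (distance between ball_big and pot_seat below 0.007 m and contact force between ball_big and the fingers below 0.1 N and linear speed of ball_big below 0.03 m/s and value of joint index_knob below 0.15 rad), for 0.2 s.
3. the knob is gripped at the first click (value of joint index_knob between 0.3 and 0.55 rad and contact force between index_knob and the fingers above 1 N).
4. the knob is gripped at the third click (value of joint index_knob between 1.058 and 1.298 rad and contact force between index_knob and the fingers above 1 N), for 0.2 s.
At the end, for the whole second after the job is handed in: The fingers grip the knob bar (more than 1 N) and hold the knob still at the third click (1.178 rad, 0.12 rad either way) while the larger ball rests on the seat in the pot (centre within 7 mm of its place), touched by nothing of the robot (all of step 4 and velocity of joint index_knob between -0.1 and 0.1 rad/s and distance between ball_big and pot_seat below 0.007 m and contact force between ball_big and the arm below 0.1 N and contact force between ball_big and the fingers below 0.1 N); the arm keeps its last pose, push and grip.
It fails at once if the knob is turned past the third click (more than 1.37 rad) (value of joint index_knob above 1.37 rad).
It fails at once if the larger ball is pressed hard into the pot (more than 25 N between them) (contact force between ball_big and fixture above 25 N).
It fails at once if the smaller ball is moved (more than 15 mm) (distance of ball_small from where it was at the start of the episode above 0.015 m).
It fails at once if the foil roll, the tin or the block is moved (more than 20 mm) (distance of any of foil_roll, tin, block from where it was at the start of the episode above 0.02 m).
It also fails if it takes over 58 s, if anything falls off the work surface, if the arm or the gripper's body presses on something with over 40 N, if the wrist force passes 120 N, or if a joint passes its speed limit or range.

ROBOT

A 7-joint arm with a two-finger parallel gripper is mounted at the origin on a cart in front of the work surface, level with it; the furniture and walls round the work are solid. World frame = base frame: x ahead of the robot, y to its left, z up, the work surface at z = 0. Lengths are in mm, angles in rad, forces in N, time in s.
With the tool pointing down it reaches from about 425 to 800 mm from the base axis. Payload 8.3 kg.
Tool frame: the origin (TCP) lies on the mounting face of the last link; the fingertips stand 173 mm ahead of it and the grasp point (between the pads) lies 155 mm ahead of it; z points along the fingers, y is the line along which they close (so a half turn about z gives the same grasp; the last joint's range is limited). The gripper opens to 85 mm and grips with 20 to 120 N. Pads are 22 mm wide; open, the fingers measure 114 mm over their backs; the gripper's body (76 mm by 85 mm) begins 54 mm behind the grasp point. The pads swing forward as they close: fully open they stand 13 mm farther back than shut.
Start: joints at [1.095, 0.383, 0.016, 1.37, -0.006, 1.388, -0.046], TCP at [250.764, -572.48, 404.679] pointing down, gripper open.
Joint ranges: [-2.95, 2.95], [-0.25, 2.06], [-1.52, 1.56], [0.18, 2.33], [-1.44, 4.58], [0.02, 2.06], [-3.01, 3.01]. Speed limits (rad/s): [2.39, 2.39, 3.01, 3.01, 3.14, 3.14, 3.14].

INTERFACE

Orientations are given as a unit quaternion [w, x, y, z].
In Python, from rig import arm, snapshot, get_calibration gives the robot as it stands.
- The arm moves only by the tool carry_out, never from a script. Its argument "deltas" is a list of rows, each a list of 3 entries, a list of its own where there are three numbers: the turn, a rotation vector about the tool's x, y, z in rad, then the shift along the tool's x, y, z in m, then the finger opening in m, from 0 to 0.0854. In form: [[[ax, ay, az], [tx, ty, tz], gripper], ...]. A call has 1 to 8 rows; each row is the pose to reach, as a shift and turn from the pose commanded when the call began, along the tool's axes at that moment; what a row does not reach only later rows make up. A row lasts 1/10 s, in which the tool goes at most 50 mm and 8.59 degrees, less where a joint would pass 70% of its speed; a pose out of reach is approached as far as the arm can. A call with a gripper value outside its range is refused whole. The fingers move at their own pace and stop on an object; the grip force is fixed at half the most. Time passes only in rows, so rows that repeat a pose let the fingers close. It gives the time, the measured TCP pose, the force, the opening and the grip force at its end, in the units of the state.
- arm.sense(): the state, without advancing time (a new reading comes with each control period).
- snapshot(name): name is "scene" or "top" or "wrist"; returns (picture, depth): 420x560x3 uint8, red, green, blue; 420x560 float32, mm along the optical axis (not along the pixel's ray), 0 where there is no reading.
- get_calibration(name): a dict with "camera_matrix" (3x3 intrinsics, pixels), "extrinsics" (4x4, takes a point from world to camera coordinates). Camera axes: x right, y up, looking along -z (the intrinsics and any distortion apply to the point x, -y, -z); pixel columns grow to the right and rows downward; lengths in mm; the calibration is good to about 2 mm. A picture is of the moment at which its call begins: read the wrist's pose just before it. get_calibration takes no time and is no camera call; for the wrist camera it gives the pose at the moment of the call.
- arm.sign_off(): hands the job in; it is judged then, once.
The state is a dict: "clock": time; "q": joint angles; "dq": joint speeds; "effort": joint torques, N m; "eef_pos": TCP position; "tcp_rot": TCP orientation; "force": force on the tool from outside, world axes, zero at the start; "ft_torque": the same for the moment, N m; "gripper_width": finger opening in mm; "finger_force": force on a finger pad.
Only numpy, scipy, OpenCV 4.12 (cv2) and the standard library are available. Lean on these libraries where they do the work, as an engineer would, in place of code of your own. Each camera call takes 0.05 s, during which the arm holds its last target. There are 200 camera calls.

## Working session

There is one attempt and no reset: what is moved stays moved. The work goes in short steps, Python scripts to look and compute and a tool call to move; the robot and the scene stay as the last step left them, time stands still between calls to the robot, and variables do not carry over. Pictures are saved under pics/ and viewed, at most 10 in all, crops included, and the job is handed in when it is done.

Besides the shell and the picture viewer there is one more tool, called after "Emit:" by a JSON object that holds its "fn" and its "kwargs", one argument or row to a line. carry_out: Moves the arm, as the interface text tells. Its arguments: {"type":"object","properties":{"deltas":{"type":"array"}},"required":["deltas"]}

```bash
mkdir -p pics
cat > h.py <<'E'
import numpy as np, cv2
from rig import arm, snapshot, get_calibration
def ray(cal,u,v):
    K=np.array(cal["camera_matrix"]);E=np.array(cal["extrinsics"])
    R,t=E[:3,:3],E[:3,3]
    d=np.linalg.inv(K)@[u,v,1]; d=np.array([d[0],-d[1],-d[2]])
    return -R.T@t, R.T@d
def onplane(cal,u,v,z):
    o,d=ray(cal,u,v); return o+d*(z-o[2])/d[2]
def pt(cal,u,v,dep):
    o,d=ray(cal,u,v); return o+d*dep
def proj(cal,p):
    K=np.array(cal["camera_matrix"]);E=np.array(cal["extrinsics"])
    c=E[:3,:3]@p+E[:3,3]; c=np.array([c[0],-c[1],-c[2]]); q=K@c; return q[:2]/q[2]
def cross(rays):
    A=np.zeros((3,3));b=np.zeros(3)
    for o,d in rays:
        d=d/np.linalg.norm(d);P=np.eye(3)-np.outer(d,d);A+=P;b+=P@o
    x=np.linalg.solve(A,b)
    return x,[np.linalg.norm((np.eye(3)-np.outer(d,d)/(d@d))@(x-o)) for o,d in rays]
E
python3 - <<'E'
from h import *
import pickle
print(arm.sense())
D={}
for n in("scene","top"):
    c=get_calibration(n);p,d=snapshot(n);D[n]=(c,p,d)
    cv2.imwrite(f"pics/{n}0.png",p[:,:,::-1])
    print(n,np.array(c["camera_matrix"]).tolist(),ray(c,280,210), [k for k in c])
pickle.dump(D,open("d0.pkl","wb"))
E
```

```text
{'clock': 0.0, 'q': array([ 1.09515232,  0.38425003,  0.01640845,  1.37117912, -0.00628264,
        1.38819104, -0.04648426]), 'dq': array([ 0.00088347,  0.00157095, -0.00025118, -0.00214272, -0.00098848,
        0.00028505, -0.00040023]), 'effort': array([-7.51463758e-04, -6.27591777e+01,  8.43769591e-01, -3.71823120e+01,
        1.64425647e-02,  1.40619348e-02, -8.20430955e-06]), 'eef_pos': array([ 250.65453799, -572.35337559,  403.66009737]), 'tcp_rot': array([-9.60323797e-04,  9.78775114e-01,  2.04934867e-01, -2.35137352e-04]), 'force': array([ 0.49648687, -0.25706948, -0.11749463]), 'ft_torque': array([-0.02427481,  0.00313884,  0.05233144]), 'finger_force': 0.0, 'gripper_width': 85.3657246769649}
scene [[403.4188773159608, 0.0, 284.16364063754725], [0.0, 403.4188773159608, 207.76999408602876], [0.0, 0.0, 1.0]] (array([-10.21345676, 579.01450383, 547.55994264]), array([ 0.59326429, -0.6343811 , -0.49571684])) ['camera_matrix', 'extrinsics']
top [[485.0692998682474, 0.0, 279.40854765878953], [0.0, 485.0692998682474, 209.32026349887363], [0.0, 0.0, 1.0]] (array([ 506.8108805 ,  -41.16126519, 1250.35304626]), array([ 0.05412445,  0.0027384 , -0.99853217])) ['camera_matrix', 'extrinsics']
```

View pics/top0.png

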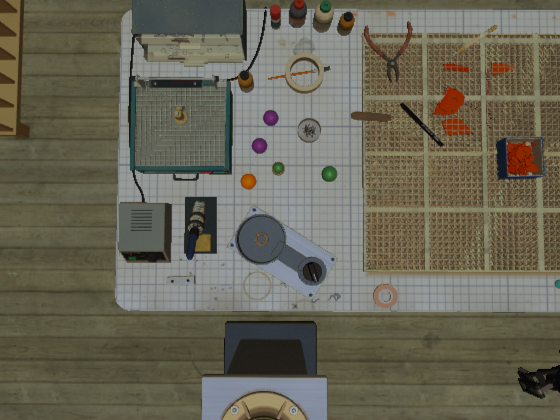

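View pics/scene0.png

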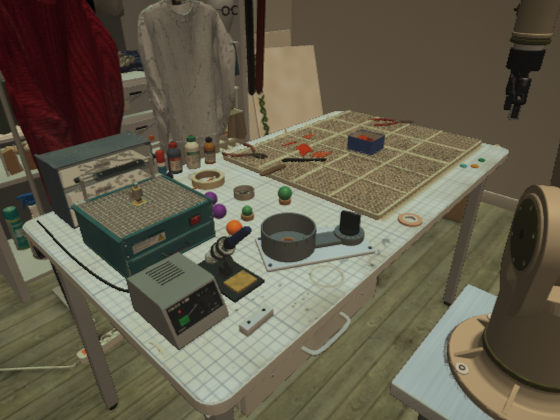

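The top view shows the larger green ball at (329,173) on cork and the smaller at (278,168). Possible look-alikes are orange (248,181) and purple (270,118) and (259,145). The pot is at (261,238), the knob at (313,271), the tin at (309,130), the foil at (385,295) and the block at (180,280). In the scene view the larger green ball is at (285,194), the smaller at (247,212), the pot at (289,237) and the knob at (349,225). I'm choosing the green ball at top (329,173).

Run:
```python
from h import *
import pickle
D=pickle.load(open("d0.pkl","rb"))
C={}
for n in D:
    c,p,d=D[n]; hsv=cv2.cvtColor(p,cv2.COLOR_RGB2HSV)
    m=cv2.inRange(hsv,(45,90,40),(85,255,255))
    k,l,s,ce=cv2.connectedComponentsWithStats(m)
    for i in range(1,k):
        if s[i,4]>30: print(n,s[i].tolist(),ce[i].round(1))
    # points
    v,u=np.mgrid[0:420,0:560]; o,_=ray(c,0,0)
    K=np.array(c["camera_matrix"]);E=np.array(c["extrinsics"])
    cam=np.stack([(u-K[0,2])/K[0,0],-(v-K[1,2])/K[1,1],-np.ones_like(u)],-1)*d[...,None]
    W=(cam-E[:3,3])@E[:3,:3]; W[d==0]=0
    C[n]=W
    def near(x,y,r): return np.hypot(W[...,0]-x,W[...,1]-y)<r
    g=onplane(D["top"][0],261,238,70); kk=onplane(D["top"][0],313,271,80)
    q=near(*g[:2],90)&(abs(W[...,2]-70)<5); P=W[q]
    if len(P):
        (cx,cy),r=cv2.minEnclosingCircle(P[:,:2].astype(np.float32)); print(n,"pot",len(P),cx,cy,r,np.median(P[:,2]))
    q=near(*kk[:2],45)&(W[...,2]>60); P=W[q]
    if len(P): print(n,"knob",len(P),cv2.minAreaRect(P[:,:2].astype(np.float32)),np.percentile(P[:,2],[5,50,95]))
    im=p
c,p,d=D["top"]
a=cv2.resize(p[145:225,215:355],None,fx=4,fy=4,interpolation=cv2.INTER_CUBIC)
b=cv2.resize(p[205:305,220:360],None,fx=4,fy=4,interpolation=cv2.INTER_CUBIC)[:400]
b=b[:270] if 0 else b
cv2.imwrite("pics/crop.png",np.vstack([a[:200],b])[:,:,::-1])
```

```text
scene [187, 136, 7, 6, 36] [190.1 138.4]
scene [163, 174, 49, 26, 74] [183.5 185.6]
scene [279, 187, 12, 13, 128] [284.4 192.8]
scene [89, 190, 29, 11, 36] [102.8 195. ]
scene [123, 200, 86, 40, 179] [162.8 220.7]
scene [72, 206, 50, 36, 241] [ 96.6 223.9]
scene [243, 206, 9, 9, 66] [246.7 210.3]
scene [3, 208, 17, 13, 143] [ 10.8 214.2]
scene [11, 219, 12, 15, 73] [ 16.3 224.9]
scene [141, 220, 41, 19, 139] [164.4 227.9]
scene [17, 237, 11, 12, 90] [ 22.2 242.7]
scene [128, 239, 44, 22, 112] [145.6 250.5]
scene [178, 315, 12, 12, 88] [183.8 320.3]
scene pot 399 497.6732177734375 7.965410232543945 64.20024108886719 69.41877887906777
scene knob 217 ((418.4080810546875, -117.61958312988281), (45.819061279296875, 16.517297744750977), 18.554096221923828) [61.02075416 73.88591846 82.40210197]
top [320, 0, 11, 12, 104] [325.2   5.7]
top [273, 163, 10, 10, 82] [277.7 167.4]
top [322, 167, 15, 14, 172] [328.9 173.5]
top pot 264 500.07537841796875 9.385132789611816 62.3874397277832 70.63994480958192
top knob 115 ((420.5093994140625, -117.34777069091797), (45.76081848144531, 13.531092643737793), 18.4191951751709) [71.72809365 80.23094008 85.89752668]
```

View pics/crop.png

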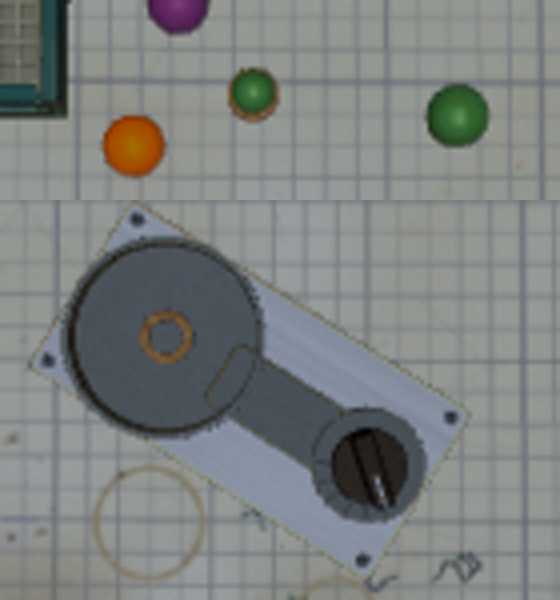

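The crop confirms the choice: a green ball of about 16 px hiding its cork at crop (457,115), against a small ball of about 11 px with cork showing at (252,92). The bar's light line points down in the image, towards -x, as described.

```bash
cat >> h.py <<'E'
from scipy.spatial.transform import Rotation as Ro
def rot(s): w,x,y,z=s["tcp_rot"]; return Ro.from_quat([x,y,z,w])
def plan(grasp,yaw_y):
    """delta (tool axes) so the grasp point is at grasp [mm], tool straight down, closing line at angle yaw_y"""
    s=arm.sense(); R=rot(s); p=np.array(s["eef_pos"])
    y=np.array([np.cos(yaw_y),np.sin(yaw_y),0]); z=np.array([0,0,-1.]); x=np.cross(y,z)
    T=Ro.from_matrix(np.c_[x,y,z])
    t=np.array(grasp)+[0,0,155.]
    print("turn",(R.inv()*T).as_rotvec().round(4),"shift m",(R.inv().apply(t-p)/1000).round(4),
      "now grasp",(p+155*R.as_matrix()[:,2]).round(1),"yaw",np.arctan2(*R.as_matrix()[1::-1,1]).round(4),"F",np.round(s["force"],1),"w",round(s["gripper_width"],1),"ff",s["finger_force"],"t",s["clock"])
E
python3 - <<'E'
from h import *
import pickle
D=pickle.load(open("d0.pkl","rb"))
top,sc=D["top"],D["scene"]
def balls(c,p,box):
    x0,y0,x1,y1=box; h=cv2.cvtColor(p,cv2.COLOR_RGB2HSV)[y0:y1,x0:x1]
    m=cv2.inRange(h,(40,70,15),(90,255,255)); cs,_=cv2.findContours(m,0,2); k=max(cs,key=cv2.contourArea)
    (x,y),r=cv2.minEnclosingCircle(k); return x+x0,y+y0,r
B=[(balls(top[0],top[1],a),balls(sc[0],sc[1],b)) for a,b in (((315,160,343,188),(272,180,298,205)),((268,158,288,178),(238,202,256,220)))]
for t,s in B:
    print(t,s); print(cross([ray(top[0],*t[:2]),ray(sc[0],*s[:2])]))
b,_=cross([ray(top[0],*B[0][0][:2]),ray(sc[0],*B[0][1][:2])])
for n,d in (("bigT",top),):
    print("foil",onplane(top[0],385,295,7),"tin",onplane(top[0],309,130,22),"seat",onplane(top[0],220+166/4-.0,205+(337-200)/4,31))
plan([b[0],b[1],200],-1.157)
E
```

```text
(328.95070457458496, 173.4295778274536, 7.503409385681152) (284.21910095214844, 192.56741619110107, 6.8046979904174805)
(array([ 665.61584757, -161.32224735,   31.42208512]), [np.float64(0.17916711665303747), np.float64(0.1791671166529848)])
(277.875, 167.375, 5.138801097869873) (246.57692337036133, 210.42307662963867, 4.841061592102051)
(array([681.84795982, -32.27988658,  22.67156722]), [np.float64(0.31232746917713927), np.float64(0.31232746917702003)])
foil [ 358.7282748  -305.10924469    7.        ] tin [ 778.61639327 -111.39450545   22.        ] seat [499.26587348   8.38914488  31.        ]
turn [-0.0017  0.0001 -0.001 ] shift m [ 0.545  -0.21    0.0491] now grasp [ 250.6 -572.1  248.8] yaw -1.158 F [-0.2 -0.8  0.8] w 85.2 ff 0.0 t 0.1
```

The ball measures z=31.4 and the small one 22.7, matching the stated 31 and 23. Both are within reach.

Emit:
{"fn": "carry_out", "kwargs": {
  "deltas": [
    [[0,0,0],[0.05,-0.019,0.0045],0.085],
    [[0,0,0],[0.095,-0.037,0.0085],0.085],
    [[0,0,0],[0.14,-0.054,0.013],0.085],
    [[0,0,0],[0.185,-0.071,0.017],0.085],
    [[0,0,0],[0.23,-0.088,0.021],0.085],
    [[0,0,0],[0.275,-0.106,0.025],0.085],
    [[0,0,0],[0.32,-0.123,0.029],0.085],
    [[0,0,0],[0.365,-0.14,0.033],0.085]
  ]
}}

```text
clock: 0.9
eef_pos: [529.9, -296.2, 371.3]
tcp_rot: [-0.0, 0.979, 0.205, -0.0]
force: [0.4, -1.1, -0.6]
gripper_width: 84.5
finger_force: 0.0
```

Emit:
{"fn": "carry_out", "kwargs": {
  "deltas": [
    [[0,0,0],[0.045,-0.018,0.004],0.085],
    [[0,0,0],[0.09,-0.035,0.008],0.085],
    [[0,0,0],[0.13,-0.05,0.012],0.085],
    [[0,0,0],[0.16,-0.062,0.014],0.085],
    [[0,0,0],[0.18,-0.07,0.016],0.085],
    [[0,0,0],[0.18,-0.07,0.016],0.085],
    [[0,0,0],[0.18,-0.07,0.016],0.085],
    [[0,0,0],[0.18,-0.07,0.016],0.085]
  ]
}}

```text
clock: 1.7
eef_pos: [665.1, -162.9, 355.6]
tcp_rot: [0.0, 0.979, 0.204, -0.0]
force: [-0.2, 0.1, 0.1]
gripper_width: 84.8
finger_force: 0.0
```

```bash
cat >> h.py <<'E'
def look(save=None):
    c=get_calibration("wrist");p,d=snapshot("wrist")
    if save: cv2.imwrite(save,p[:,:,::-1])
    return c,p,d
def green(c,p,minA=200):
    h=cv2.cvtColor(p,cv2.COLOR_RGB2HSV); m=cv2.inRange(h,(40,70,15),(90,255,255))
    cs,_=cv2.findContours(m,0,2)
    return [cv2.minEnclosingCircle(k)+(cv2.contourArea(k),) for k in cs if cv2.contourArea(k)>minA]
E
python3 - <<'E'
from h import *
c,p,d=look("pics/w1.png")
for (u,v),r,a in green(c,p):
    print(u,v,r,a,onplane(c,u,v,31),d[int(v),int(u)])
o,dd=ray(c,280,210);print(o,dd)
print(proj(c,np.array([665.6,-161.3,31.])))
plan([665.6,-161.3,31],-1.157)
E
```

```text
279.5 196.3918914794922 21.40288543701172 1350.0 [ 664.81653864 -162.29662544   31.        ] 283.6107
151.0 120.5 16.919023513793945 780.0 [682.29268885 -35.97763752  31.        ] 278.80078
18.0 37.50632858276367 41.60207748413086 2232.5 [701.33050999  79.02297879  31.        ] 270.94272
[ 734.29168902 -133.11061017  324.05786787] [-0.26507586 -0.11349554 -0.95758471]
[278.83472374 195.19815808]
turn [ 0.0006  0.0007 -0.0032] shift m [ 0.0014 -0.0016  0.1698] now grasp [ 665.  -163.3  200.8] yaw -1.1602 F [-0.2  0.4 -0.3] w 85.7 ff 0.0 t 1.75
```

View pics/w1.png

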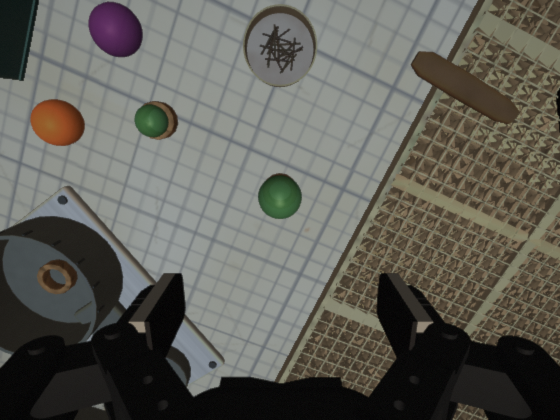

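The wrist view shows the big green ball at (279,196). It agrees with the two-view position to about 1 mm, and nothing lies beneath the fingers' path. Descending.

Emit:
{"fn": "carry_out", "kwargs": {
  "deltas": [
    [[0,0,0],[0.001,-0.0013,0.035],0.075],
    [[0,0,0],[0.001,-0.0013,0.07],0.075],
    [[0,0,0],[0.001,-0.0013,0.1],0.075],
    [[0,0,0],[0.001,-0.0013,0.125],0.075],
    [[0,0,0],[0.001,-0.0013,0.145],0.075],
    [[0,0,0],[0.001,-0.0013,0.16],0.075],
    [[0,0,0],[0.001,-0.0013,0.17],0.075],
    [[0,0,0],[0.001,-0.0013,0.172],0.075]
  ]
}}

```text
clock: 2.55
eef_pos: [665.7, -160.4, 182.8]
tcp_rot: [-0.0, 0.979, 0.205, -0.001]
force: [0.2, -0.4, -0.2]
gripper_width: 74.8
finger_force: 0.0
```

Emit:
{"fn": "carry_out", "kwargs": {
  "deltas": [
    [[0,0,0],[0,0,0],0.07],
    [[0,0,0],[0,0,0],0.06],
    [[0,0,0],[0,0,0],0.052],
    [[0,0,0],[0,0,0],0.046],
    [[0,0,0],[0,0,0],0.04],
    [[0,0,0],[0,0,0],0.034],
    [[0,0,0],[0,0,0],0.03],
    [[0,0,0],[0,0,0],0.03]
  ]
}}

```text
clock: 3.35
eef_pos: [666.6, -160.7, 184.9]
tcp_rot: [0.001, 0.979, 0.205, 0.001]
force: [1.5, -3.0, 4.7]
gripper_width: 37.4
finger_force: 59.5
```

Run:
```python
from h import *
c,p,d=look()
for (u,v),r,a in green(c,p): print(u,v,r,a,onplane(c,u,v,31),d[int(v),int(u)])
plan([665.6,-161.3,31],-1.157)
```

```text
280.31085205078125 305.17596435546875 48.2896728515625 6990.0 [ 664.01066312 -162.2216119    31.        ] 121.747894
4.5 142.0 34.296600341796875 1830.0 [686.13178184 -44.05645241  31.        ] 121.793655
turn [ 0.0021 -0.0015 -0.0017] shift m [-0.0011  0.0001 -0.0011] now grasp [ 666.9 -160.9   29.9] yaw -1.1587 F [ 0.8 -3.6  5.6] w 37.5 ff 59.48106408119202 t 3.4
```

Run:
```python
from h import *
p,d=snapshot("scene"); c=get_calibration("scene")
u,v=proj(c,np.array([665.,-161,60])).astype(int); print(u,v)
a=cv2.resize(p[v-40:v+40,u-50:u+50],None,fx=5,fy=5,interpolation=cv2.INTER_CUBIC)
c,w,d=look()
w=w[150:420,60:500]
cv2.imwrite("pics/g1.png",np.vstack([cv2.copyMakeBorder(cv2.resize(a,(375,300)),0,0,0,65,0),w])[:,:,::-1])
```

```text
284 183
```

View pics/g1.png

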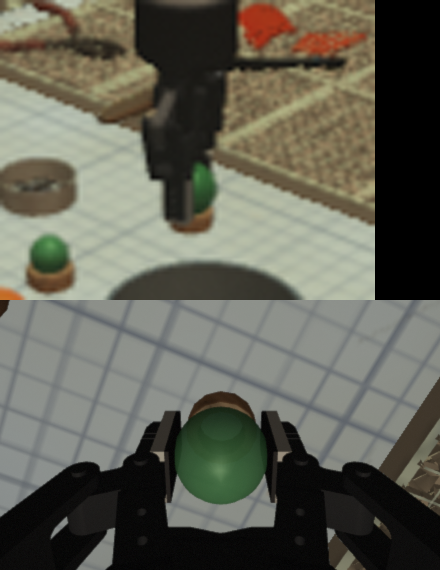

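The crop shows the ball seated squarely between the pads at (220,455), with the tips below its middle. Lifting.

Emit:
{"fn": "carry_out", "kwargs": {
  "deltas": [
    [[0,0,0],[0,0,-0.005],0.03],
    [[0,0,0],[0,0,-0.012],0.03],
    [[0,0,0],[0,0,-0.025],0.03],
    [[0,0,0],[0,0,-0.045],0.03],
    [[0,0,0],[0,0,-0.065],0.03],
    [[0,0,0],[0,0,-0.085],0.03],
    [[0,0,0],[0,0,-0.1],0.03],
    [[0,0,0],[0,0,-0.11],0.03]
  ]
}}

```text
clock: 4.3
eef_pos: [666.3, -159.6, 295.8]
tcp_rot: [0.0, 0.979, 0.205, 0.001]
force: [0.2, -0.3, -0.6]
gripper_width: 37.4
finger_force: 60.1
```

Run:
```python
from h import *
plan([499.5,8.5,140],-1.157)
c,p,d=look(); t=get_calibration("top")
for (u,v),r,a in green(c,p): print(u,v,r,a,onplane(c,u,v,140),d[int(v),int(u)],pt(c,u,v,d[int(v),int(u)]))
```

```text
turn [ 0.0009 -0.0017 -0.0006] shift m [-0.0853 -0.2209  0.0005] now grasp [ 666.6 -159.6  140.8] yaw -1.1576 F [ 0.2 -0.3 -0.6] w 37.4 ff 60.09001135826111 t 4.3
280.2350769042969 305.21514892578125 48.021907806396484 6955.0 [ 662.52668857 -161.4252092   140.        ] 123.200066 [ 672.40163795 -157.12138766  156.8395804 ]
123.625 127.5625 21.643966674804688 1257.0 [707.3274175  -79.95366782 140.        ] 222.93387 [683.42525287 -37.86089924  34.47935673]
```

Emit:
{"fn": "carry_out", "kwargs": {
  "deltas": [
    [[0,0,0],[-0.004,-0.01,0],0.03],
    [[0,0,0],[-0.012,-0.03,0],0.03],
    [[0,0,0],[-0.022,-0.06,0],0.03],
    [[0,0,0],[-0.034,-0.09,0],0.03],
    [[0,0,0],[-0.045,-0.12,0],0.03],
    [[0,0,0],[-0.056,-0.15,0],0.03],
    [[0,0,0],[-0.067,-0.18,0],0.03],
    [[0,0,0],[-0.074,-0.2,0],0.03]
  ]
}}

```text
clock: 5.15
eef_pos: [516.3, -4.5, 293.2]
tcp_rot: [-0.0, 0.979, 0.206, -0.001]
force: [-0.3, 1.0, 0.1]
gripper_width: 37.8
finger_force: 60.2
```

Emit:
{"fn": "carry_out", "kwargs": {
  "deltas": [
    [[0,0,0],[-0.005,-0.013,0],0.03],
    [[0,0,0],[-0.008,-0.021,0],0.03],
    [[0,0,0],[-0.008,-0.021,0],0.03],
    [[0,0,0],[-0.008,-0.021,0],0.03],
    [[0,0,0],[-0.008,-0.021,0],0.03]
  ]
}}

```text
clock: 5.65
eef_pos: [502.9, 8.7, 293.6]
tcp_rot: [0.0, 0.979, 0.204, 0.0]
force: [0.7, 0.5, -1.2]
gripper_width: 37.4
finger_force: 60.2
```

Run:
```python
from h import *
plan([502.7,9.9,140],-1.157)
c,p,d=look("pics/w2.png"); s=arm.sense()
for (u,v),r,a in green(c,p):
    z=d[int(v),int(u)];o,dd=ray(c,u,v); q=o+dd*z; print(u,v,r,a,q+20*dd/np.linalg.norm(dd))
for nm in("top","scene"):
    c2=get_calibration(nm);p2,d2=snapshot(nm)
    print(nm,[(g[0],g[1]) for g in green(c2,p2,60)])
    q=[g[0] for g in green(c2,p2,60)]
    pr=proj(c2,np.array([499.5,8.5,140])); print(pr)
h=cv2.cvtColor(p,cv2.COLOR_RGB2HSV)
for z in(31,70): print(proj(c,np.array([499.5,8.5,z])))
```

```text
turn [ 0.0001 -0.0002 -0.0025] shift m [ 0.0003 -0.0012 -0.0014] now grasp [503.    8.7 138.6] yaw -1.1595 F [ 0.7  0.5 -1.2] w 37.4 ff 60.15806436538696 t 5.65
280.4775390625 305.1853942871094 48.25147247314453 7029.0 [499.06161185   6.88821023 138.10686174]
453.5 1.5 21.55236053466797 517.0 [678.66609485 -37.73846442  14.20693343]
top [((277.875, 167.375), 5.138801097869873), ((180.4393310546875, 125.56748962402344), 66.5621566772461), ((325.5, 5.833333492279053), 6.3465776443481445)]
[259.51242582 239.43698595]
scene [((184.0, 320.0), 6.708303928375244), ((22.5, 241.5), 7.106435298919678), ((18.0, 225.5), 8.077847480773926), ((246.57691955566406, 210.42308044433594), 4.841066837310791), ((11.0, 212.5), 8.732224464416504), ((290.0, 197.5294189453125), 8.529504776000977), ((142.5, 220.5), 72.95556640625)]
[287.98885417 198.21193074]
[278.7665586  222.09378583]
[278.42983101 242.30586706]
```

View pics/w2.png

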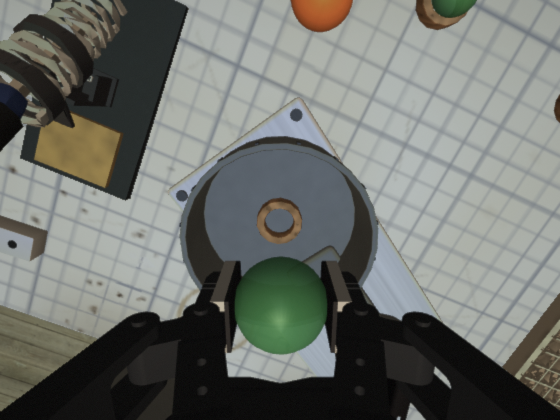

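Ring centre is at (279,221), which puts the seat at about (500,8.5) and agrees with the other views. The held ball at (280,305) needs about 1.5 mm of correction. Lowering slowly to just above the seat, with the beam outline at (325,255) checked by depth first.

Run:
```python
from h import *
import pickle
c,p,d=pickle.load(open("d0.pkl","rb"))["top"]
for u,v in((276,249),(280,246),(262,255),(250,230),(261,222)): print(u,v,pt(c,u,v,d[v,u]).round(1))
```

```text
276 249 [474.6 -27.9  17.4]
280 246 [482.4 -38.1  23.9]
262 255 [459.4   7.4  18. ]
250 230 [522.5  38.   22. ]
261 222 [542.8  10.3  21.4]
```

Emit:
{"fn": "carry_out", "kwargs": {
  "deltas": [
    [[0,0,0],[0.0015,-0.001,0.005],0.03],
    [[0,0,0],[0.0015,-0.001,0.012],0.03],
    [[0,0,0],[0.0015,-0.001,0.02],0.03],
    [[0,0,0],[0.0015,-0.001,0.03],0.03],
    [[0,0,0],[0.0015,-0.001,0.04],0.03],
    [[0,0,0],[0.0015,-0.001,0.047],0.03],
    [[0,0,0],[0.0015,-0.001,0.05],0.03],
    [[0,0,0],[0.0015,-0.001,0.05],0.03]
  ]
}}

```text
clock: 6.6
eef_pos: [503.2, 11.2, 243.2]
tcp_rot: [-0.0, 0.979, 0.205, -0.0]
force: [0.4, 0.4, -0.9]
gripper_width: 37.5
finger_force: 60.2
```

Emit:
{"fn": "carry_out", "kwargs": {
  "deltas": [
    [[0,0,0],[0,0,0.005],0.03],
    [[0,0,0],[0,0,0.012],0.03],
    [[0,0,0],[0,0,0.019],0.03],
    [[0,0,0],[0,0,0.025],0.03],
    [[0,0,0],[0,0,0.03],0.03],
    [[0,0,0],[0,0,0.033],0.03],
    [[0,0,0],[0,0,0.034],0.03],
    [[0,0,0],[0,0,0.034],0.03]
  ]
}}

```text
clock: 7.4
eef_pos: [503.3, 11.2, 209.7]
tcp_rot: [-0.0, 0.979, 0.205, -0.0]
force: [-0.9, -0.5, -0.6]
gripper_width: 37.3
finger_force: 60.2
```

Run:
```python
from h import *
c,p,d=look()
for (u,v),r,a in green(c,p):
    z=d[int(v),int(u)];o,dd=ray(c,u,v); q=o+dd*z; print(u,v,r,a,q+20*dd/np.linalg.norm(dd))
plan([502.7,9.9,48],-1.157)
```

```text
280.2450866699219 305.3511047363281 48.35709762573242 7060.0 [499.53292733   9.57294256  54.46881538]
turn [ 0.     -0.0003 -0.001 ] shift m [-0.0012  0.0009  0.0069] now grasp [503.4  11.2  54.9] yaw -1.158 F [ 0.2 -0.2 -0.4] w 37.4 ff 60.15856146812439 t 7.45
```

Emit:
{"fn": "carry_out", "kwargs": {
  "deltas": [
    [[0,0,0],[0,0.0005,0.001],0.03],
    [[0,0,0],[0,0.001,0.002],0.03],
    [[0,0,0],[0,0.001,0.003],0.03],
    [[0,0,0],[0,0.001,0.004],0.03],
    [[0,0,0],[0,0.001,0.005],0.03],
    [[0,0,0],[0,0.001,0.005],0.03],
    [[0,0,0],[0,0.001,0.005],0.03]
  ]
}}

```text
clock: 8.15
eef_pos: [503.7, 10.3, 204.7]
tcp_rot: [-0.0, 0.979, 0.205, 0.0]
force: [-0.5, 0.1, -0.7]
gripper_width: 37.6
finger_force: 60.2
```

Emit:
{"fn": "carry_out", "kwargs": {
  "deltas": [
    [[0,0,0],[0,0,0.001],0.03],
    [[0,0,0],[0,0,0.001],0.03],
    [[0,0,0],[0,0,0.001],0.03],
    [[0,0,0],[0,0,0.001],0.03]
  ]
}}

```text
clock: 8.55
eef_pos: [503.8, 10.3, 203.8]
tcp_rot: [-0.0, 0.979, 0.205, 0.0]
force: [-0.5, 0.7, -0.7]
gripper_width: 37.3
finger_force: 60.2
```

Emit:
{"fn": "carry_out", "kwargs": {
  "deltas": [
    [[0,0,0],[0,0,0.001],0.03],
    [[0,0,0],[0,0,0.001],0.03],
    [[0,0,0],[0,0,0.001],0.03],
    [[0,0,0],[0,0,0.001],0.03]
  ]
}}

```text
clock: 8.95
eef_pos: [503.9, 10.3, 203.3]
tcp_rot: [0.0, 0.979, 0.205, 0.0]
force: [-1.7, 0.1, 6.0]
gripper_width: 37.6
finger_force: 60.7
```

Emit:
{"fn": "carry_out", "kwargs": {
  "deltas": [
    [[0,0,0],[0,0,0.0005],0.03],
    [[0,0,0],[0,0,0.001],0.03],
    [[0,0,0],[0,0,0.001],0.03],
    [[0,0,0],[0,0,0.001],0.03]
  ]
}}

```text
clock: 9.35
eef_pos: [503.9, 10.4, 203.0]
tcp_rot: [0.0, 0.979, 0.205, 0.0]
force: [-5.9, -0.7, 14.5]
gripper_width: 37.4
finger_force: 61.2
```

Contact felt, so the ball is on the seat. I'll ease off 1.2 mm and open slowly.

Emit:
{"fn": "carry_out", "kwargs": {
  "deltas": [
    [[0,0,0],[0,0,-0.0012],0.03],
    [[0,0,0],[0,0,-0.0012],0.036],
    [[0,0,0],[0,0,-0.0012],0.038],
    [[0,0,0],[0,0,-0.0012],0.04],
    [[0,0,0],[0,0,-0.0012],0.043],
    [[0,0,0],[0,0,-0.0012],0.047],
    [[0,0,0],[0,0,-0.0012],0.053],
    [[0,0,0],[0,0,-0.0012],0.056]
  ]
}}

```text
clock: 10.15
eef_pos: [503.7, 10.3, 202.8]
tcp_rot: [-0.0, 0.979, 0.205, -0.0]
force: [0.4, -0.1, -0.2]
gripper_width: 56.1
finger_force: 0.0
```

Run:
```python
from h import *
c,p,d=look()
for (u,v),r,a in green(c,p):
    z=d[int(v),int(u)];o,dd=ray(c,u,v); q=o+dd*z; print(u,v,r,a,q+20*dd/np.linalg.norm(dd))
plan([502.7,9.9,48],-1.157)
```

```text
280.25347900390625 309.71875 48.426490783691406 6940.5 [497.51578086   7.61097631  46.94730402]
turn [-0.0001  0.     -0.001 ] shift m [-0.0011 -0.0001 -0.0001] now grasp [503.7  10.3  47.9] yaw -1.158 F [-0.  -0.1  0.3] w 56.0 ff 0.0 t 10.2
```

Emit:
{"fn": "carry_out", "kwargs": {
  "deltas": [
    [[0,0,0],[0,0,-0.005],0.056],
    [[0,0,0],[0,0,-0.015],0.056],
    [[0,0,0],[0,0,-0.03],0.056],
    [[0,0,0],[0,0,-0.05],0.056],
    [[0,0,0],[0,0,-0.075],0.056],
    [[0,0,0],[0,0,-0.1],0.056],
    [[0,0,0],[0,0,-0.115],0.056],
    [[0,0,0],[0,0,-0.12],0.056]
  ]
}}

```text
clock: 11.0
eef_pos: [504.2, 10.4, 325.7]
tcp_rot: [0.0, 0.979, 0.205, 0.002]
force: [-0.2, -0.3, 0.7]
gripper_width: 56.0
finger_force: 0.0
```

Run:
```python
from h import *
c,p,d=look()
for (u,v),r,a in green(c,p,400): print(u,v,r,a,onplane(c,u,v,48))
plan([419.8,-117.4,165],np.deg2rad(18.5-90))
t=get_calibration("top");tp,td=snapshot("top"); sc=get_calibration("scene");sp,sd=snapshot("scene")
gt=[g[0] for g in green(t,tp,60) if np.hypot(g[0][0]-261,g[0][1]-238)<15]; print(gt,[onplane(t,*g,48) for g in gt])
```

```text
279.6451721191406 220.3225860595703 25.314971923828125 1919.5 [498.80701357   8.23655521  48.        ]
435.0 14.5 22.500099182128906 1090.5 [669.51969184 -28.31646264  48.        ]
turn [ 0.0013 -0.0033  0.09  ] shift m [-0.1285  0.0832  0.005 ] now grasp [504.7  10.4 170.3] yaw -1.158 F [ 0.3 -0.9  0.4] w 55.9 ff 0.0 t 11.05
[] []
```

The ball rests on the seat, within 1 mm by this view. Moving over the knob.

Emit:
{"fn": "carry_out", "kwargs": {
  "deltas": [
    [[0,0,0.02],[-0.02,0.012,0],0.056],
    [[0,0,0.04],[-0.045,0.029,0.002],0.056],
    [[0,0,0.06],[-0.075,0.048,0.003],0.056],
    [[0,0,0.08],[-0.1,0.065,0.004],0.056],
    [[0,0,0.09],[-0.12,0.077,0.005],0.056],
    [[0,0,0.09],[-0.1285,0.083,0.005],0.056],
    [[0,0,0.09],[-0.1285,0.083,0.005],0.056],
    [[0,0,0.09],[-0.1285,0.083,0.005],0.056]
  ]
}}

```text
clock: 11.95
eef_pos: [419.8, -116.4, 317.7]
tcp_rot: [-0.0, 0.987, 0.161, 0.0]
force: [0.4, 0.4, 0.3]
gripper_width: 55.8
finger_force: 0.0
```

```bash
cat > knob.py <<'E'
from h import *
def bar(c,p,d):
    v,u=np.mgrid[0:420,0:560]; K=np.array(c["camera_matrix"]);E=np.array(c["extrinsics"])
    cam=np.stack([(u-K[0,2])/K[0,0],-(v-K[1,2])/K[1,1],-np.ones_like(u)],-1)*d[...,None]
    W=(cam-E[:3,3])@E[:3,:3]
    q=(np.hypot(W[...,0]-420,W[...,1]+117)<32)&(abs(W[...,2]-81)<8)&(d>0)
    m=cv2.morphologyEx(q.astype(np.uint8),cv2.MORPH_OPEN,np.ones((3,3)))>0
    P=W[m]; r=cv2.minAreaRect(P[:,:2].astype(np.float32)); return r,np.median(P[:,2]),m.sum()
E
python3 - <<'E'
from knob import *
c,p,d=look("pics/w3.png")
print(bar(c,p,d), proj(c,np.array([419.8,-117.4,81])))
plan([419.8,-117.4,64],np.deg2rad(18.5-90))
E
```

```text
(((419.81121826171875, -119.02913665771484), (45.35576629638672, 13.709765434265137), 18.220230102539062), np.float64(79.97759799863735), np.int64(1366)) [281.94490056 230.66107266]
turn [-0.0005 -0.0002  0.0019] shift m [-0.0006  0.0012  0.0988] now grasp [ 420.  -116.   162.8] yaw -1.246 F [0.2 0.9 0.8] w 55.7 ff 0.0 t 12.0
```

View pics/w3.png

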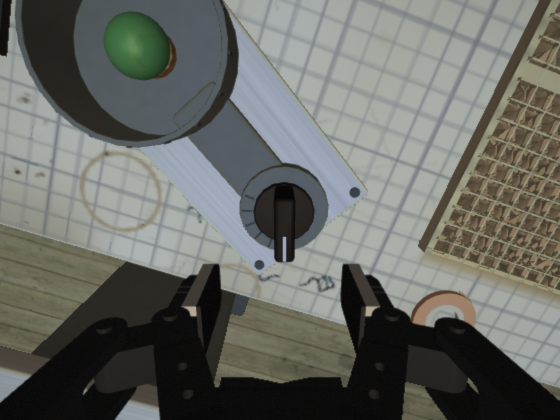

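The wrist view shows the bar lined up with the tool at (284,225), with the pointer end down at (284,248). The ball rests in the pot at (137,45). Descending onto the bar.

Emit:
{"fn": "carry_out", "kwargs": {
  "deltas": [
    [[0,0,0],[-0.0008,0.0018,0.015],0.05],
    [[0,0,0],[-0.0008,0.0018,0.035],0.05],
    [[0,0,0],[-0.0008,0.0018,0.055],0.05],
    [[0,0,0],[-0.0008,0.0018,0.072],0.05],
    [[0,0,0],[-0.0008,0.0018,0.085],0.05],
    [[0,0,0],[-0.0008,0.0018,0.094],0.05],
    [[0,0,0],[-0.0008,0.0018,0.0985],0.05],
    [[0,0,0],[-0.0008,0.0018,0.0985],0.05]
  ]
}}

```text
clock: 12.8
eef_pos: [419.3, -118.8, 219.1]
tcp_rot: [-0.0, 0.987, 0.161, -0.0]
force: [0.9, -0.6, 0.1]
gripper_width: 50.4
finger_force: 0.0
```

Emit:
{"fn": "carry_out", "kwargs": {
  "deltas": [
    [[0,0,0],[0,0,0],0.04],
    [[0,0,0],[0,0,0],0.03],
    [[0,0,0],[0,0,0],0.022],
    [[0,0,0],[0,0,0],0.016],
    [[0,0,0],[0,0,0],0.01],
    [[0,0,0],[0,0,0],0.004],
    [[0,0,0],[0,0,0],0.004],
    [[0,0,0],[0,0,0],0.004]
  ]
}}

```text
clock: 13.6
eef_pos: [419.2, -119.1, 219.9]
tcp_rot: [-0.0, 0.987, 0.161, 0.0]
force: [-2.5, 1.3, 5.9]
gripper_width: 13.1
finger_force: 58.5
```

Run:
```python
from knob import *
print(np.round(arm.sense()["ft_torque"],2),arm.sense()["q"].round(2))
plan([419.8,-117.4,64],np.deg2rad(18.5-90))
c,p,d=look(); print(bar(c,p,d))
```

```text
[0.29 0.45 0.03] [ 0.39  0.18 -0.2   2.08  0.05  0.88 -1.09]
turn [-0.     -0.0003  0.0002] shift m [ 0.0011 -0.0014  0.0009] now grasp [ 419.2 -119.1   64.9] yaw -1.2477 F [-2.5  1.3  5.9] w 13.1 ff 58.49315643310547 t 13.6
(((421.0797424316406, -119.63737487792969), (41.41313934326172, 41.11810302734375), 59.0543098449707), np.float64(80.17272094913537), np.int64(5393))
```

Gripped: opening 13.1 mm, 58 N. Turning clockwise to the first click.

Emit:
{"fn": "carry_out", "kwargs": {
  "deltas": [
    [[0,0,0.05],[0,0,0],0.004],
    [[0,0,0.12],[0,0,0],0.004],
    [[0,0,0.2],[0,0,0],0.004],
    [[0,0,0.28],[0,0,0],0.004],
    [[0,0,0.35],[0,0,0],0.004],
    [[0,0,0.4],[0,0,0],0.004],
    [[0,0,0.4],[0,0,0],0.004],
    [[0,0,0.4],[0,0,0],0.004]
  ]
}}

```text
clock: 14.45
eef_pos: [419.2, -118.9, 219.9]
tcp_rot: [-0.0, 0.999, -0.038, 0.0]
force: [-2.0, 3.2, 6.1]
gripper_width: 13.3
finger_force: 58.7
```

Run:
```python
from knob import *
s=arm.sense();print(np.round(s["ft_torque"],2),s["q"].round(2))
plan([419.8,-117.4,64],-1.2477-.393)
```

```text
[0.51 0.58 0.07] [ 0.35  0.18 -0.16  2.08  0.04  0.88 -1.48]
turn [-0.0003 -0.0001 -0.0068] shift m [ 0.0005 -0.0015  0.0009] now grasp [ 419.2 -118.8   64.9] yaw -1.6475 F [-2.   3.2  6.1] w 13.3 ff 58.680447936058044 t 14.45
```

Emit:
{"fn": "carry_out", "kwargs": {
  "deltas": [
    [[0,0,0.06],[0,0,0],0.004],
    [[0,0,0.13],[0,0,0],0.004],
    [[0,0,0.2],[0,0,0],0.004],
    [[0,0,0.27],[0,0,0],0.004],
    [[0,0,0.33],[0,0,0],0.004],
    [[0,0,0.385],[0,0,0],0.004],
    [[0,0,0.385],[0,0,0],0.004],
    [[0,0,0.385],[0,0,0],0.004]
  ]
}}

```text
clock: 15.25
eef_pos: [419.2, -118.7, 219.9]
tcp_rot: [-0.0, 0.974, -0.229, 0.0]
force: [-1.7, 3.3, 6.7]
gripper_width: 13.1
finger_force: 58.7
```

Emit:
{"fn": "carry_out", "kwargs": {
  "deltas": [
    [[0,0,0.06],[0,0,0],0.004],
    [[0,0,0.13],[0,0,0],0.004],
    [[0,0,0.2],[0,0,0],0.004],
    [[0,0,0.27],[0,0,0],0.004],
    [[0,0,0.33],[0,0,0],0.004],
    [[0,0,0.36],[0,0,0],0.004],
    [[0,0,0.36],[0,0,0],0.004],
    [[0,0,0.36],[0,0,0],0.004]
  ]
}}

```text
clock: 16.05
eef_pos: [419.3, -118.6, 219.9]
tcp_rot: [-0.0, 0.917, -0.399, 0.0]
force: [-1.7, 3.5, 5.6]
gripper_width: 13.3
finger_force: 58.6
```

Run:
```python
from knob import *
s=arm.sense();print(np.round(s["ft_torque"],2),s["q"].round(2))
plan([419.8,-117.4,64],-1.2477-1.178)
c,p,d=look()
for (u,v),r,a in green(c,p,400): print(u,v,r,a,onplane(c,u,v,48))
t=snapshot("top")[0]; a=cv2.resize(t[205:305,220:360],(560,400),interpolation=cv2.INTER_CUBIC)
cv2.imwrite("pics/end.png",np.hstack([p[::1,150:410][:400],a[:, :540]])[:,:,::-1])
```

```text
[0.72 0.45 0.05] [ 0.27  0.18 -0.08  2.08  0.02  0.88 -2.2 ]
turn [-0.0008  0.0003  0.0336] shift m [-0.0005 -0.0012  0.0009] now grasp [ 419.4 -118.5   64.9] yaw -2.3921 F [-1.7  3.5  5.6] w 13.3 ff 58.61084461212158 t 16.05
6.833333492279053 346.5 40.08681106567383 2490.0 [494.25886938   3.33259236  48.        ]
```

View pics/end.png

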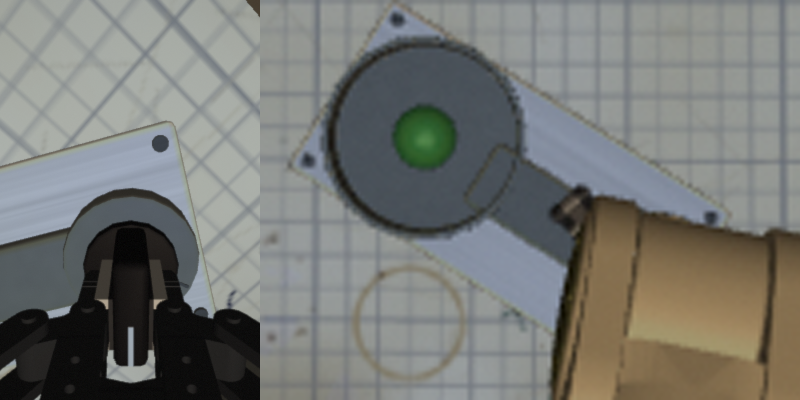

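The bar has followed the fingers: wrist-crop bar at (130,300), light line at (130,345). The ball sits centred in the pot at (425,137). The turn so far is 1.144 rad, so I'll add the last 0.034.

Emit:
{"fn": "carry_out", "kwargs": {
  "deltas": [
    [[0,0,0.015],[0,0,0],0.004],
    [[0,0,0.034],[0,0,0],0.004],
    [[0,0,0.034],[0,0,0],0.004],
    [[0,0,0.034],[0,0,0],0.004],
    [[0,0,0.034],[0,0,0],0.004],
    [[0,0,0.034],[0,0,0],0.004],
    [[0,0,0.034],[0,0,0],0.004]
  ]
}}

```text
clock: 16.85
eef_pos: [419.3, -118.5, 219.9]
tcp_rot: [-0.0, 0.91, -0.415, 0.0]
force: [-2.1, 4.3, 5.5]
gripper_width: 13.6
finger_force: 58.6
```

Run:
```python
from knob import *
plan([419.8,-117.4,64],-1.2477-1.178)
# bar angle from the light line (pointer) on its top at z=81
c,p,d=look(); w=p[300:375,260:300]; g=cv2.cvtColor(p,cv2.COLOR_RGB2GRAY)
m=np.zeros_like(g); m[320:370,268:295]=(g[320:370,268:295]>130)*255
k,l,s,ce=cv2.connectedComponentsWithStats(m)
i=1+np.argmax(s[1:,4]); print(s[i])
ys,xs=np.where(l==i); P=np.array([onplane(c,x,y,81)[:2] for x,y in zip(xs,ys)],np.float32)
vx,vy,x0,y0=cv2.fitLine(P,cv2.DIST_L2,0,.01,.01).ravel()
print("line deg",np.degrees(np.arctan2(vy,vx)),"expected",18.5-67.5, "pts",x0,y0)
```

```text
turn [-0.0008  0.0003 -0.0003] shift m [-0.0005 -0.0011  0.0009] now grasp [ 419.4 -118.4   64.9] yaw -2.426 F [-2.1  4.3  5.5] w 13.6 ff 58.613900542259216 t 16.85
[268 328  27  42 251]
line deg -47.795837 expected -49.0 pts 408.92737 -107.57103
```

The bar angle reads within about 1° of the third click, it is held firmly, and the ball is on its seat. Handing in.

```bash
python3 -c "
from rig import arm
print(arm.sign_off())"
```

```text
the job is handed in; nothing more can be done
None
```

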